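# Press and hold a cemented watch crystal

## Robot

A 6-joint arm with a two-finger parallel gripper is mounted at the origin on the work surface. World frame = base frame: x ahead of the robot, y to its left, z up, the work surface at z = 0. Lengths are in m, angles in rad, forces in N, time in s.
With the tool pointing down it reaches from about 0.3 to 0.95 m from the base axis. Payload 3.1 kg.
Tool frame: the origin (TCP) lies midway between the tips of the shut fingers; the grasp point (between the pads) lies 19 mm behind it; z points along the fingers, y is the line along which they close (so a half turn about z gives the same grasp; the last joint's range is limited). The gripper opens to 85 mm and grips with 20 to 120 N. Pads are 22 mm wide; open, the fingers measure 114 mm over their backs; the gripper's body (76 mm by 85 mm) begins 54 mm behind the grasp point. The pads swing forward as they close: fully open they stand 13 mm farther back than shut.
Start: joints at [-1.211, 0.308, 1.634, -0, 1.2, -0.07], TCP at [0.26, -0.568, 0.195] pointing down, gripper open.
Joint ranges: [-3.06, 3.06], [-0.79, 1.96], [0.05, 2.63], [-1.19, 4.34], [0.05, 2.64], [-2.94, 2.94]. Speed limits (rad/s): [2.79, 2.79, 3.14, 3.14, 3.14, 3.14].

## Interface

Orientations are given as a 3x3 rotation matrix whose columns are the frame's x, y, z axes.
In Python, from cell import robot gives the robot as it stands.
- The arm moves only by the tool play_rows, never from a script. Its argument "series" is a list of rows, each a list of 3 entries, a list of its own where there are three numbers: the shift along the world's x, y, z in units of 50 mm (1.0 is 50 mm), then the turn, a rotation vector about the world's x, y, z in units of 6 degrees (1.0 is 6 degrees), then the opening, from -1 (shut) to 1 (fully open). A call has 1 to 5 rows; each row is the pose to reach, as a shift and turn from the pose commanded when the call began; what a row does not reach only later rows make up. A row lasts 1/10 s, in which the tool goes at most 50 mm and 8.59 degrees, less where a joint would pass 70% of its speed; a pose out of reach is approached as far as the arm can. A call with a gripper value outside its range is refused whole. The fingers move at their own pace and stop on an object; "newtons" is the grip in N (left out, the last holds). Time passes only in rows, so rows that repeat a pose let the fingers close. It gives the time, the measured TCP pose, the force, the opening and the grip force at its end, in the units of the state.
- robot.read_state(): the state, without advancing time (a new reading comes with each control period).
- robot.snapshot(name): name is "side" or "top"; returns a dict with "color" (420x560x3 uint8, blue, green, red), "intrinsics" (3x3 intrinsics, pixels), "k1" (the pictures are not rectified: a ray, as slopes to the right and down, at radius r is drawn at 1 + k1 r^2 times it, then the intrinsics apply), "R" (3x3) and "t" (3): a world point X has camera coordinates R X + t. Camera axes: x right, y down, z forward; pixel columns grow to the right and rows downward; lengths in m; the calibration is good to about 2 mm. A picture is of the moment at which its call begins. There is no depth.
- robot.finish_job(): hands the job in; it is judged then, once.
The state is a dict: "time": time; "qpos": joint angles; "joint_velocities": joint speeds; "tau": joint torques, N m; "tool_pos": TCP position; "tool_rot": TCP orientation; "force": force on the tool from outside, world axes, zero at the start; "torque": the same for the moment, N m; "width": opening from 0.0 (shut) to 1.0 (fully open); "gripper_force": force on a finger pad.
Only numpy, scipy, OpenCV 4.12 (cv2) and the standard library are available. Lean on these libraries where they do the work, as an engineer would, in place of code of your own. Each camera call takes 0.05 s, during which the arm holds its last target. There are 200 camera calls.

## Task

The watch in the lever press has a freshly cemented crystal laid in it. First screw the loose white cap on the amber cement bottle fully tight so that the cement does not dry out; then draw the press lever down by its red grip until the needle of the force gauge stands in the green band, without ever running into the red, and keep it there for at least three seconds while the cement grips. Leave the watch and the other things on the bench where they are, and finish while still holding the lever down with the needle in the green: do not let go.

Things in the scene. Friction and masses are not known exactly. Their poses are not given: they have to be found in the camera images.
- cap_center (a point): centre of the white ribbed screw cap (28 mm across, 24 mm tall, a black line on top) of the amber cement bottle, half-way up the cap, 100 mm above the bench. The cap's axis is upright. The bottle (42 mm across, standing under the cap, with a 21 mm thick neck of 10 mm below the cap and its shoulder 27 mm below this point) is held in a heavy round steel stand (84 mm across, 12 mm thick) that does not move.
- cap (a joint): turn of the cap in rad about the upright: 0 = fully tight against its stop, growing as it is unscrewed (anticlockwise seen from above), at most 2.6. It starts between 1.1 and 2.4; turn it clockwise to tighten. It turns stiffly (0.06 N m), stays where it is left, neither rises nor comes off.
- press: lever press fixed on the bench: pale cast base 200 (x) x 120 (y) x 26 mm, column at the rear, lever pivot 215 mm above the bench; origin on the bench under the middle of the base, on the axis of the ram. Its x axis points from the operator's side to the column, z up; the lever's grip reaches out over its -x side. Below the ram sits a white lower die (54 mm across) that carries the watch.
- press_pivot (a point): pivot of the press lever, 215 mm above the bench, 65 mm behind the ram axis (press frame +65, 0, 215 mm). The lever swings about the press's y axis through this point.
- lever_grip (a point): middle of the lever's round red grip (23 mm thick, 95 mm long, running along the lever), 195 mm from the pivot; it moves with the lever. At rest it is about 284 mm above the bench, and in the green band about 204 to 220 mm. Nothing is beside, above or close below it. The lever points from the pivot to the press's -x.
- lever (a joint): lever angle in rad, 0 = at rest against its upper stop (lever pointing 0.36 rad above level), growing as it is pulled down, to 0.52 at most; level at 0.36. A return spring lifts it when it is let go. The die meets the crystal at about 0.25; the green band is about 0.335 to 0.415; the red begins at about 0.46.
- press_gauge (a point): middle of the face of the round force gauge (72 mm across, white face, red needle) on top of the ram, which passes up through the forked lever; at rest at press frame (0, 0, 308) mm, facing up and tilted 24 degrees towards the operator. Its rim is the highest point of the press, 325 mm above the bench: keep the arm clear of it. It goes down with the ram, 65 mm per rad of lever.
- needle (a joint): reading of the gauge in rad, clockwise from its zero: 0 = no force, green band painted from 0.9 to 2.2 (about 16 to 37 N on the crystal, taking about 11 to 18 N down on the grip), red from 3.0 (about 50 N on the crystal, about 23 N on the grip) to 4.0. It shows the compression of the sprung upper die: after the die has seated the crystal it rises about 16 rad per rad of lever, that is about 0.84 rad per 10 mm of grip travel.
- watch_center (a point): middle of the steel watch case without strap (41 mm across, 56 mm over the lugs, 10.5 mm thick, dark blue dial) lying face up in the lower die's recess, 56 mm above the bench.
- crystal (a joint): how far the clear crystal (31 mm across) has been pressed into the case, in m: 0 = standing 2 mm proud, 0.002 = home. The press does this.
- oil_bottle: a clear oil bottle, 42 mm across and 96 mm tall, with a blue screw cap (a bystander, origin at its underside)
- movement_holder: a round brass movement holder, 52 mm across and 14 mm tall (a bystander, origin at its underside)
- loupe: a black eye loupe, 36 mm across and 34 mm tall, standing (a bystander, origin at its underside)
- blower: a red rubber dust blower, 52 mm across and 95 mm tall, standing (a bystander, origin at its underside)
- cushion: a round blue casing cushion, 76 mm across, with a brass watch on it, 39 mm tall in all (a bystander, origin at its underside)
- parts_tray: a white divided parts tray, 110 x 80 x 18 mm (a bystander, origin at its underside)
- screwdriver: a thin watchmaker's screwdriver, 110 mm long and 10 mm thick, lying along its own x (a bystander, origin on the bench under its middle)
- watch: see watch_center; origin at the underside of the case
Things that resemble listed ones, but are neither listed nor needed, are in the scene too. What is shaped like the part that bears cap_center but pink or yellow is not meant.

How it is judged:
By the outcome, as a careful person would: the job done as asked, in the order asked, and still so for the second after the job is handed in, while the arm keeps its last pose, push and grip.
It also fails if it takes over 72 s, if anything falls off the work surface, if the arm or the gripper's body presses on something with over 40 N, if the wrist force passes 120 N, or if a joint passes its speed limit or range.

## Working session

There is one attempt and no reset: what is moved stays moved. The work goes in short steps, Python scripts to look and compute and a tool call to move; the robot and the scene stay as the last step left them, time stands still between calls to the robot, and variables do not carry over. Pictures are saved under pics/ and viewed, at most 10 in all, crops included, and the job is handed in when it is done.

Besides the shell and the picture viewer there is one more tool, called after "Emit:" as a command line: name --argument value ..., lists and objects as JSON in quotes. play_rows: Moves the arm, as the interface text tells. Its arguments: {"type":"object","properties":{"series":{"type":"array"},"newtons":{"type":"number"}},"required":["series"]}

```bash
mkdir -p pics; cat > h.py <<'E'
import numpy as np, cv2
from cell import robot
def ray(s,u,v):
    K=np.array(s["intrinsics"],float);R=np.array(s["R"]);t=np.array(s["t"])
    p=cv2.undistortPoints(np.array([[[u,v]]],float),K,np.array([s["k1"],0,0,0,0.]))[0,0]
    return -R.T@t, R.T@np.array([p[0],p[1],1])
def onz(s,u,v,z):
    c,d=ray(s,u,v); return c+d*(z-c[2])/d[2]
def proj(s,X):
    K=np.array(s["intrinsics"],float);R=np.array(s["R"]);t=np.array(s["t"])
    return cv2.projectPoints(np.array([X],float),cv2.Rodrigues(R)[0],t,K,np.array([s["k1"],0,0,0,0.]))[0].ravel()
E
python3 - <<'E'
from h import *
for n in("side","top"):
    s=robot.snapshot(n); cv2.imwrite(f"pics/{n}0.png",s["color"]); print(n,-np.array(s["R"]).T@s["t"],s["k1"])
print(robot.read_state())
E
```

```text
side [0.55616753 0.75125382 1.12021938] 0.0005929936564158618
top [0.42599257 0.00305594 1.50222569] -0.03190716241127942
{'time': 0.1, 'qpos': array([-1.21067761e+00,  3.08970404e-01,  1.63506036e+00, -8.20589319e-06,
        1.19972853e+00, -6.97219931e-02]), 'joint_velocities': array([-0.00097372, -0.00120755, -0.00282227,  0.0007366 , -0.00144165,
        0.00060508]), 'tau': array([-3.05415188e-04, -4.16408801e+01, -2.77644002e+01, -8.49697631e-05,
        4.01359313e-03,  3.33451645e-06]), 'tool_pos': array([ 0.26011828, -0.567378  ,  0.19392882]), 'tool_rot': array([[ 9.09030951e-01,  4.16727891e-01, -7.70647271e-04],
       [ 4.16728579e-01, -9.09028707e-01,  2.02496134e-03],
       [ 1.43317375e-04, -2.16190327e-03, -9.99997653e-01]]), 'force': array([ 0.05725667, -0.55516538,  0.79887727]), 'torque': array([-0.00571016,  0.0500194 , -0.00547169]), 'gripper_force': 0.0, 'width': 1.002419331231229}
```

View pics/side0.png

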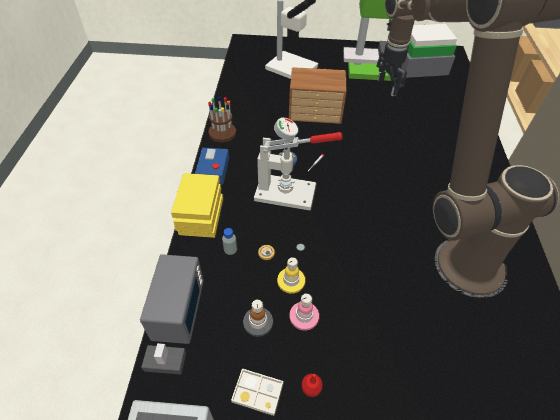

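View pics/top0.png

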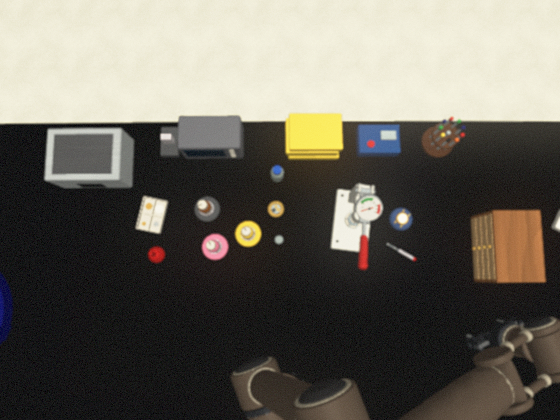

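Candidates for the cap, as top / side pixels: grey stand with amber bottle (206,205) / (257,306), pink (215,243) / (306,300), yellow (247,232) / (292,264). I choose the grey stand with the amber bottle. The press grip is at top (364,252), side (326,138). Next is a close crop plus measurements.

```bash
python3 - <<'E'
from h import *
S=robot.snapshot("side");T=robot.snapshot("top")
a=cv2.resize(S["color"][280:350,220:330],None,fx=5,fy=5,interpolation=cv2.INTER_CUBIC)
b=cv2.resize(T["color"][180:285,180:285],None,fx=5,fy=5,interpolation=cv2.INTER_CUBIC)[:,:] 
c=cv2.resize(T["color"][180:285,320:420],None,fx=2.45,fy=2.45,interpolation=cv2.INTER_CUBIC)
o=np.zeros((600,800,3),np.uint8); o[:350,:550]=a; b=cv2.resize(b[:250,:250],(250,250)); o[350:600,:250]=b
o[350:350+c.shape[0],280:280+c.shape[1]]=c[:250]
cv2.imwrite("pics/c1.png",o)
def big(m,box):
    x0,y0,x1,y1=box; k=np.zeros_like(m);k[y0:y1,x0:x1]=m[y0:y1,x0:x1]
    n,l,st,ce=cv2.connectedComponentsWithStats(k); i=1+np.argmax(st[1:,4]); return ce[i],st[i],l==i
def white(s): h=cv2.cvtColor(s["color"],cv2.COLOR_BGR2HSV); return ((h[...,1]<70)&(h[...,2]>130)).astype(np.uint8)
def red(s): h=cv2.cvtColor(s["color"],cv2.COLOR_BGR2HSV); return (((h[...,0]<8)|(h[...,0]>172))&(h[...,1]>150)&(h[...,2]>90)).astype(np.uint8)
def tri(p,q):
    c1,d1=ray(S,*p);c2,d2=ray(T,*q); A=np.c_[d1,-d2]; x=np.linalg.lstsq(A,c2-c1,rcond=None)[0]
    P,Q=c1+x[0]*d1,c2+x[1]*d2; return (P+Q)/2,np.linalg.norm(P-Q)
w=big(white(S),(245,292,270,312)); v=big(white(T),(192,194,222,222)); print(w[:2],v[:2])
print("cap",tri(w[0],v[0]),onz(S,*w[0],.105),onz(T,*v[0],.11))
g=big(red(S),(305,125,350,150)); k=big(red(T),(352,230,376,275)); print(g[:2],k[:2]); print("grip",tri(g[0],k[0]),onz(T,*k[0],.284),onz(S,*g[0],.284))
# grip ends in top
ys,xs=np.nonzero(k[2]); vx,vy,*_=cv2.fitLine(np.c_[xs,ys].astype(np.float32),cv2.DIST_L2,0,.01,.01).ravel(); print("dir px",vx,vy)
ys,xs=np.nonzero(g[2]); vx,vy,*_=cv2.fitLine(np.c_[xs,ys].astype(np.float32),cv2.DIST_L2,0,.01,.01).ravel(); print("dir px S",vx,vy)
# stand ring
h=white(T)
for n,p in (("baseBL",(332,247)),("baseTL",(338,189)),("baseBR",(366,251))): print(n,onz(T,*p,.026))
for n,p in (("baseL",(255,199)),("baseB",(311,208)),("baseR",(316,182))): print(n,onz(S,*p,.026))
E
```

```text
(array([256.87272727, 305.63636364]), array([252, 300,  11,  12, 110], dtype=int32)) (array([201.79069767, 204.12790698]), array([197, 199,  11,  11,  86], dtype=int32))
cap (array([0.63970364, 0.24369986, 0.10006269]), np.float64(0.00015365760262757655)) [0.63922315 0.2461693  0.105     ] [0.63826577 0.24198818 0.11      ]
(array([325.83471074, 137.24793388]), array([310, 132,  32,  11, 242], dtype=int32)) (array([363.18587361, 254.05204461]), array([358, 236,  11,  34, 269], dtype=int32))
grip (array([ 0.47602231, -0.23080188,  0.28036442]), np.float64(0.006266642847928461)) [ 0.4727753  -0.22965751  0.284     ] [ 0.47943756 -0.22719145  0.284     ]
dir px 0.054507125 -0.9985134
dir px S 0.9905335 -0.13727163
baseBL [ 0.50638884 -0.17625449  0.026     ]
baseTL [ 0.70092309 -0.19999964  0.026     ]
baseBR [ 0.49269891 -0.28852857  0.026     ]
baseL [ 0.69575567 -0.18680863  0.026     ]
baseB [ 0.50372954 -0.16359582  0.026     ]
baseR [ 0.48936005 -0.28511541  0.026     ]
```

View pics/c1.png

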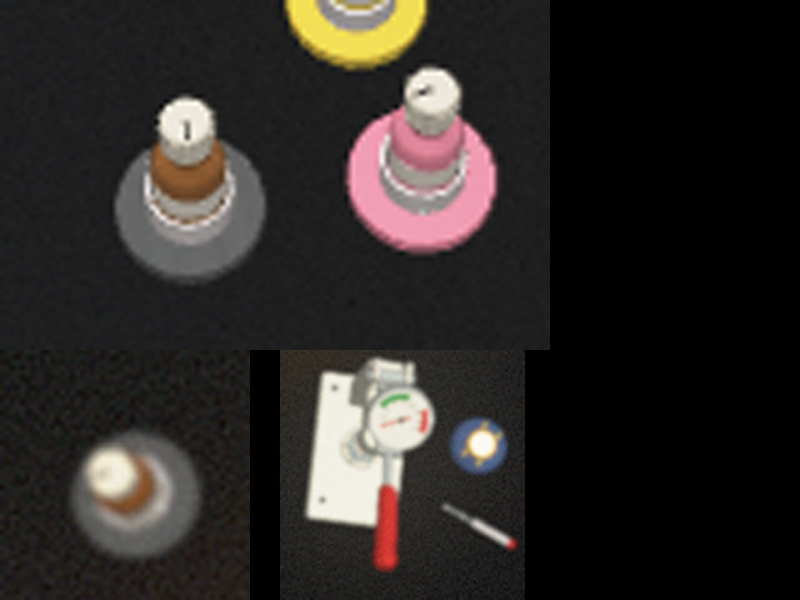

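The cap is at (0.640, 0.244, 0.100), with the height matching the description. The press yaw is about −0.12 rad and the grip is near (0.478, −0.228, 0.283). I'll move up and over to the cap, turning the wrist back so there is room to tighten.

Emit:
play_rows --series '[[[0.16,0.44,0.88],[0,0,1.4],1],[[0.32,0.88,1.76],[0,0,2.8],1],[[0.48,1.32,2.64],[0,0,4.2],1],[[0.64,1.76,3.52],[0,0,5.6],1],[[0.8,2.2,4.4],[0,0,7],1]]' --newtons 40

```text
time: 0.7
tool_pos: [0.3005, -0.4569, 0.4166]
tool_rot: [[0.391, 0.92, -0.0], [0.92, -0.391, 0.0], [0.0, -0.0, -1.0]]
force: [0.3, -1.1, 0.6]
width: 1.003
gripper_force: 0.0
```

Emit:
play_rows --series '[[[0.32,0.92,0],[0,0,1.4],1],[[0.64,1.84,0],[0,0,2.8],1],[[0.96,2.76,0],[0,0,4.2],1],[[1.28,3.68,0],[0,0,5.6],1],[[1.6,4.6,0],[0,0,7],1]]'

```text
time: 1.2
tool_pos: [0.3805, -0.2263, 0.415]
tool_rot: [[-0.325, 0.946, 0.001], [0.946, 0.325, -0.0], [-0.0, 0.0, -1.0]]
force: [1.2, -0.6, -0.6]
width: 0.994
gripper_force: 0.0
```

Emit:
play_rows --series '[[[0.32,0.92,0],[0,0,1.4],1],[[0.64,1.84,0],[0,0,2.8],1],[[0.96,2.76,0],[0,0,4.2],1],[[1.28,3.68,0],[0,0,5.6],1],[[1.6,4.6,0],[0,0,7],1]]'

```text
time: 1.7
tool_pos: [0.4605, 0.0038, 0.4152]
tool_rot: [[-0.874, 0.485, 0.001], [0.485, 0.874, -0.0], [-0.001, 0.0, -1.0]]
force: [1.1, -0.4, -1.0]
width: 1.001
gripper_force: 0.0
```

Emit:
play_rows --series '[[[0.56,0.8,0],[0,0,1.4],1],[[1.12,1.6,0],[0,0,2.8],1],[[1.68,2.4,0],[0,0,4.2],1],[[2.24,3.2,0],[0,0,5.4],1],[[2.8,4.0,0],[0,0,6.7],1]]'

```text
time: 2.2
tool_pos: [0.6011, 0.2037, 0.4147]
tool_rot: [[-0.981, -0.194, -0.0], [-0.194, 0.981, -0.0], [0.0, -0.0, -1.0]]
force: [-0.4, -0.0, 0.2]
width: 0.999
gripper_force: 0.0
```

```bash
python3 - <<'E'
from h import *
s=robot.read_state(); print(s["tool_pos"],s["qpos"],s["time"],s["torque"]); c=np.array([.6397,.2437,.083]); print((c-s["tool_pos"])/.05)
T=robot.snapshot("top");print(onz(T,207.2,209,.012))
E
```

```text
[0.60110873 0.20369245 0.41473382] [ 2.58283004e-01  2.21333138e-01  1.31097338e+00 -2.82408963e-04
  1.60954345e+00 -1.50735099e+00] 2.2 [ 0.01065631 -0.04009477  0.04262028]
[ 0.77182549  0.80015093 -6.63467633]
[0.63654374 0.24026156 0.012     ]
```

Emit:
play_rows --series '[[[0.2,0.2,-0.9],[0,0,0],1],[[0.4,0.4,-1.8],[0,0,0],1],[[0.6,0.6,-2.7],[0,0,0],1],[[0.76,0.79,-3.6],[0,0,0],1],[[0.76,0.79,-4.5],[0,0,0],1]]'

```text
time: 2.75
tool_pos: [0.6388, 0.2422, 0.1879]
tool_rot: [[-0.982, -0.188, 0.0], [-0.188, 0.982, 0.001], [-0.001, 0.0, -1.0]]
force: [0.3, 0.6, 0.1]
width: 0.998
gripper_force: 0.0
```

```bash
python3 - <<'E'
from h import *
s=robot.read_state(); print(s["tool_pos"])
S=robot.snapshot("side");cv2.imwrite("pics/s1.png",cv2.resize(S["color"][220:350,180:350],None,fx=4,fy=4,interpolation=cv2.INTER_CUBIC))
E
```

```text
[0.63875579 0.24223486 0.1878549 ]
```

View pics/s1.png

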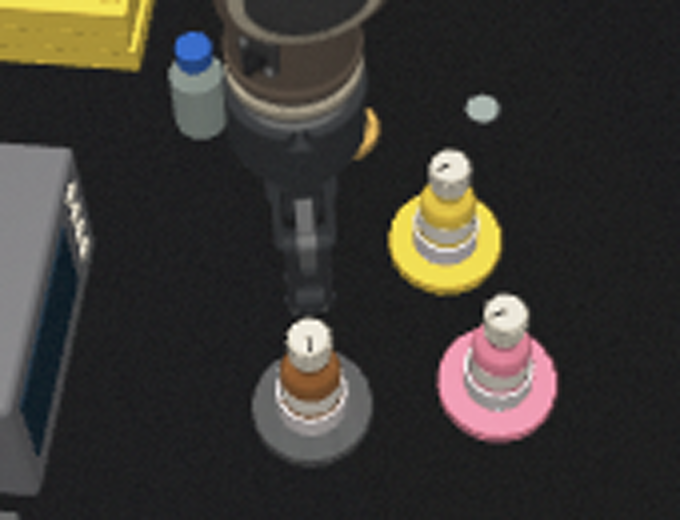

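The picture shows the gripper (crop 308,295) directly above the amber bottle's cap (crop 310,340), with the fingers along y and lined up. I'll descend and close.

Emit:
play_rows --series '[[[0,0,-0.7],[0,0,0],1],[[0,0.01,-1.4],[0,0,0],1],[[0,0.01,-1.9],[0,0,0],1],[[0,0.01,-2.09],[0,0,0],1],[[0,0.01,-2.09],[0,0,0],0]]'

```text
time: 3.3
tool_pos: [0.6373, 0.2412, 0.0845]
tool_rot: [[-0.982, -0.187, -0.003], [-0.187, 0.982, -0.001], [0.003, -0.0, -1.0]]
force: [-0.0, -0.0, 0.4]
width: 0.853
gripper_force: 0.0
```

Emit:
play_rows --series '[[[0,0,0],[0,0,0],-1],[[0,0,0],[0,0,0],-1],[[0,0,0],[0,0,0],-1],[[0,0,0],[0,0,0],-1],[[0,0,0],[0,0,0],-1]]' --newtons 40

```text
time: 3.8
tool_pos: [0.6388, 0.242, 0.0863]
tool_rot: [[-0.982, -0.188, 0.001], [-0.188, 0.982, 0.0], [-0.001, 0.0, -1.0]]
force: [-0.2, 1.1, 0.9]
width: 0.006
gripper_force: 0.0
```

```bash
python3 - <<'E'
from h import *
S=robot.snapshot("side");T=robot.snapshot("top")
a=cv2.resize(S["color"][260:350,210:330],None,fx=5,fy=5,interpolation=cv2.INTER_CUBIC)
cv2.imwrite("pics/s2.png",a)
print(robot.read_state()["gripper_force"])
E
```

```text
0.0
```

View pics/s2.png

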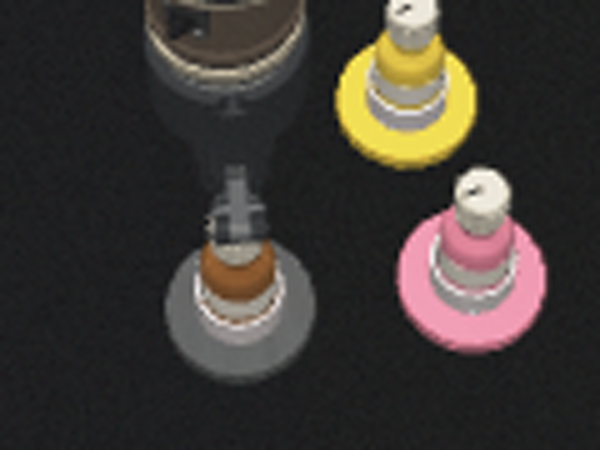

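The picture shows the fingers at crop (238,225) in front of or around the cap (238,255), yet the opening reads shut. I'll check by projecting points.

```bash
python3 - <<'E'
from h import *
S=robot.snapshot("side");T=robot.snapshot("top")
st=robot.read_state();print(st["width"],st["gripper_force"],st["force"],st["torque"],st["tool_pos"])
P={"tcp":st["tool_pos"],"capbot_front":[.639,.257,.088],"captop":[.639,.243,.112],"tipfront":[.639,.265,.09],"stand":[.639,.243,.012],"standfront":[.639,.285,.012],"pad":[.639,.242,.105]}
for k,X in P.items():
    p=proj(S,X); print(k,p,(p-[210,260])*5, proj(T,X))
cv2.imwrite("pics/t2.png",np.hstack([cv2.resize(I,(400,400),interpolation=cv2.INTER_CUBIC) for I in (T["color"][175:235,175:235],S["color"][285:335,232:282])]))
E
```

```text
-0.00010524545849213942 0.0 [-0.53445778  1.05483933 -0.7178201 ] [ 0.02183475 -0.01207418 -0.00617949] [0.63832673 0.24182985 0.0855789 ]
tcp [257.583993   307.54760083] [237.91996502 237.73800416] [203.12498604 205.25275071]
capbot_front [256.67393811 312.41839688] [233.36969055 262.09198439] [198.27121384 204.9498596 ]
captop [257.02104209 303.28388854] [235.10521043 216.41944268] [201.36672767 203.80297488]
tipfront [256.31405674 314.91542661] [231.57028371 274.57713304] [195.6624469  204.86600041]
stand [257.96486796 320.04423654] [239.82433979 300.22118271] [206.40014969 208.28095916]
standfront [256.28633124 334.53995334] [231.4316562 372.6997667] [193.95559981 208.32460775]
pad [257.13338377 304.18282148] [235.66691887 220.9141074 ] [202.05769409 204.13574475]
```

View pics/t2.png

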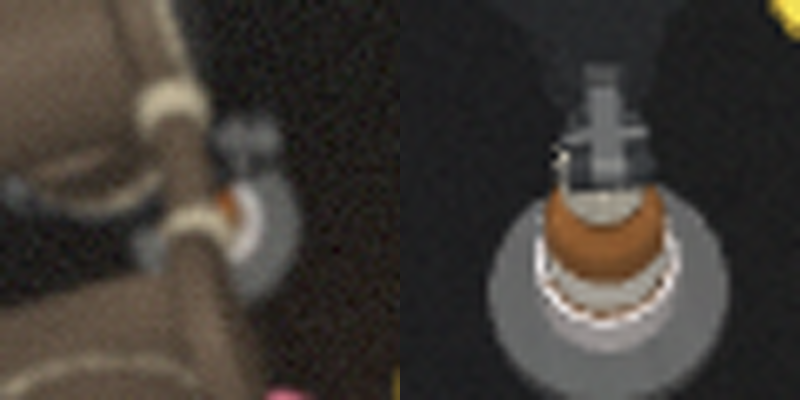

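Emit:
play_rows --series '[[[0,0,0],[0,0,0],1],[[0,0,0],[0,0,0],1],[[0,0,0],[0,0,0],1],[[0,0,0],[0,0,0],1],[[0,0,0],[0,0,0],1]]'

```text
time: 4.5
tool_pos: [0.6384, 0.2418, 0.0855]
tool_rot: [[-0.982, -0.188, -0.0], [-0.188, 0.982, -0.0], [0.0, -0.0, -1.0]]
force: [-0.2, 0.5, 0.4]
width: 0.847
gripper_force: 0.0
```

```bash
python3 - <<'E'
from h import *
S=robot.snapshot("side")
st=robot.read_state();print(st["width"],st["force"],st["tool_pos"])
a=cv2.resize(S["color"][272:332,222:302],(800,600),interpolation=cv2.INTER_CUBIC)
a=cv2.convertScaleAbs(a,alpha=1.6,beta=10)
for k,X in {"tcp":st["tool_pos"],"near":st["tool_pos"]+[0,.0425,.013],"far":st["tool_pos"]+[0,-.0425,.013],"capt":[.639,.243,.112]}.items():
    p=(proj(S,X)-[222,272])*10; print(k,p); cv2.circle(a,tuple(int(v) for v in p),5,(0,255,0),-1)
cv2.imwrite("pics/s3.png",a)
E
```

```text
0.9239009355227179 [-0.01128681 -0.10636487 -0.32975756] [0.6383852  0.24181758 0.08553549]
tcp [355.62963999 355.49163009]
near [336.23292863 484.62600395]
far [371.65069519 188.29601263]
capt [350.21042087 312.83888536]
```

View pics/s3.png

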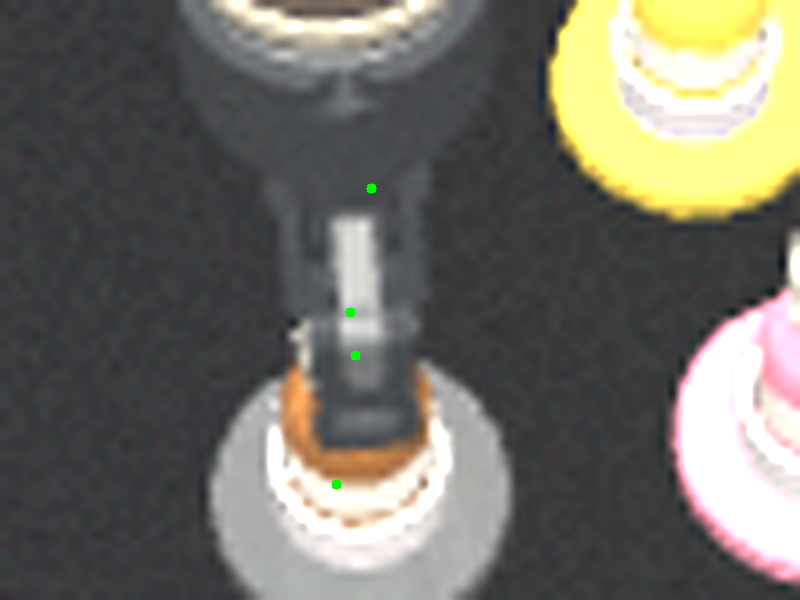

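The near fingertip at crop (370,440) sits about 45 crop px, roughly 17–25 mm, higher than the reported TCP predicts. So the fingers probably shut just above the cap. I'll lower in a small safe step and close gently.

Emit:
play_rows --series '[[[0,0,-0.16],[0,0,0],1],[[0,0,-0.32],[0,0,0],1],[[0,0,-0.32],[0,0,0],-1],[[0,0,-0.32],[0,0,0],-1],[[0,0,-0.32],[0,0,0],-1]]' --newtons 25

```text
time: 5.05
tool_pos: [0.6385, 0.2418, 0.0695]
tool_rot: [[-0.982, -0.188, -0.0], [-0.188, 0.982, -0.0], [0.0, -0.0, -1.0]]
force: [0.2, -0.3, 0.4]
width: 0.518
gripper_force: 0.0
```

Emit:
play_rows --series '[[[0,0,0],[0,0,0],-1],[[0,0,0],[0,0,0],-1],[[0,0,0],[0,0,0],-1]]'

```text
time: 5.35
tool_pos: [0.6389, 0.2411, 0.0702]
tool_rot: [[-0.982, -0.188, 0.001], [-0.188, 0.982, -0.001], [-0.001, -0.001, -1.0]]
force: [-0.5, -3.5, 1.9]
width: 0.302
gripper_force: 24.6
```

Now the cap is gripped, so the true fingertips sit about 20 mm higher than reported. I'll re-grip 10 mm lower for full pad contact and centre slightly.

Emit:
play_rows --series '[[[0,0,0],[0,0,0],0.4],[[0,0,0],[0,0,0],0.4],[[0,-0.02,-0.1],[0,0,0],0.4],[[0,-0.02,-0.2],[0,0,0],0.4],[[0,-0.02,-0.2],[0,0,0],-1]]' --newtons 50

```text
time: 5.85
tool_pos: [0.6372, 0.2407, 0.058]
tool_rot: [[-0.982, -0.188, -0.003], [-0.188, 0.982, -0.001], [0.003, -0.0, -1.0]]
force: [-0.1, -0.1, 0.2]
width: 0.545
gripper_force: 0.0
```

Emit:
play_rows --series '[[[0,0,0],[0,0,0],-1],[[0,0,0],[0,0,0],-1],[[0,0,0],[0,0,0],-1],[[0,0,0],[0,0,0],-1]]'

```text
time: 6.25
tool_pos: [0.6381, 0.2409, 0.0594]
tool_rot: [[-0.982, -0.188, -0.001], [-0.188, 0.982, 0.0], [0.001, 0.0, -1.0]]
force: [-0.0, 0.5, -1.6]
width: 0.303
gripper_force: 49.1
```

Emit:
play_rows --series '[[[0,0,0],[0,0,-1],-1],[[0,0,0],[0,0,-2],-1],[[0,0,0],[0,0,-3],-1],[[0,0,0],[0,0,-4],-1],[[0,0,0],[0,0,-5],-1]]'

```text
time: 6.75
tool_pos: [0.6381, 0.2413, 0.0594]
tool_rot: [[-0.943, 0.332, -0.0], [0.332, 0.943, 0.001], [0.001, 0.001, -1.0]]
force: [-0.6, 1.6, -1.6]
width: 0.3
gripper_force: 49.2
```

```bash
cat > q.py <<'E'
from h import *
s=robot.read_state(); print(s["time"],s["tool_pos"].round(4),"q",s["qpos"].round(3),"F",s["force"].round(2),"T",s["torque"].round(3),s["tau"][5].round(3),s["width"],s["gripper_force"])
E
python3 q.py
```

```text
6.75 [0.6381 0.2413 0.0594] q [ 2.970e-01  5.560e-01  1.575e+00  1.000e-03  1.011e+00 -9.350e-01] F [-0.59  1.59 -1.59] T [0.249 0.12  0.035] -0.618 0.3004261024078821 49.15497603826225
```

Emit:
play_rows --series '[[[0,0,0],[0,0,-1],-1],[[0,0,0],[0,0,-2],-1],[[0,0,0],[0,0,-3],-1],[[0,0,0],[0,0,-4],-1],[[0,0,0],[0,0,-5],-1]]'

```text
time: 7.25
tool_pos: [0.6384, 0.2417, 0.0594]
tool_rot: [[-0.651, 0.759, 0.0], [0.759, 0.651, 0.001], [0.001, 0.001, -1.0]]
force: [0.0, 2.3, -1.7]
width: 0.302
gripper_force: 49.2
```

```bash
python3 q.py
```

```text
7.25 [0.6384 0.2417 0.0594] q [ 2.980e-01  5.560e-01  1.575e+00  1.000e-03  1.010e+00 -4.110e-01] F [ 0.04  2.3  -1.75] T [0.339 0.028 0.072] -0.618 0.30202950070048223 49.184597823768854
```

Emit:
play_rows --series '[[[0,0,0],[0,0,-1],-1],[[0,0,0],[0,0,-2],-1],[[0,0,0],[0,0,-3],-1],[[0,0,0],[0,0,-3.5],-1]]'

```text
time: 7.65
tool_pos: [0.6387, 0.2419, 0.0594]
tool_rot: [[-0.336, 0.942, 0.001], [0.942, 0.336, 0.002], [0.001, 0.001, -1.0]]
force: [-0.2, 2.5, -2.3]
width: 0.296
gripper_force: 49.2
```

```bash
python3 q.py
```

```text
7.65 [0.6387 0.2419 0.0594] q [ 0.298  0.556  1.575  0.002  1.009 -0.046] F [-0.2   2.46 -2.3 ] T [ 0.407 -0.075  0.065] -0.123 0.29642782128595685 49.21361921355128
```

Emit:
play_rows --series '[[[0,0,0],[0,0,-1],-1],[[0,0,0],[0,0,-2],-1],[[0,0,0],[0,0,-3],-1]]'

```text
time: 7.95
tool_pos: [0.639, 0.2401, 0.0596]
tool_rot: [[-0.03, 1.0, 0.001], [1.0, 0.03, -0.002], [-0.002, 0.001, -1.0]]
force: [0.2, -3.4, -1.3]
width: 0.302
gripper_force: 49.9
```

```bash
python3 q.py
```

```text
7.95 [0.639  0.2401 0.0596] q [ 0.297  0.556  1.575 -0.002  1.01   0.268] F [ 0.22 -3.36 -1.27] T [-0.55  -0.107  0.709] -0.156 0.3017443532923838 49.949008210678585
```

Emit:
play_rows --series '[[[0,0,0],[0,0,-0.7],-1],[[0,0,0],[0,0,-1.4],-1],[[0,0,0],[0,0,-1.4],-1]]'

```text
time: 8.25
tool_pos: [0.6385, 0.238, 0.0595]
tool_rot: [[0.113, 0.994, -0.0], [0.994, -0.113, -0.005], [-0.005, 0.0, -1.0]]
force: [0.2, -5.7, -0.0]
width: 0.295
gripper_force: 50.1
```

```bash
python3 q.py
```

```text
8.25 [0.6385 0.238  0.0595] q [ 0.295  0.556  1.575 -0.006  1.012  0.411] F [ 0.16 -5.69 -0.01] T [-0.916  0.028  0.423] 0.597 0.29457528380619263 50.06105573025138
```

The torque jumped from 0.07 to about 0.7 N m and the fingers then slipped, so the cap is at its stop. I'll release straight up.

Emit:
play_rows --series '[[[0,0,0],[0,0,0],1],[[0,0,0],[0,0,0],1],[[0,0,0],[0,0,0],1],[[0,0,0],[0,0,0],1],[[0,0,0.3],[0,0,0],1]]'

```text
time: 8.75
tool_pos: [0.6361, 0.2404, 0.0725]
tool_rot: [[0.114, 0.993, -0.005], [0.993, -0.114, -0.001], [-0.002, -0.005, -1.0]]
force: [0.2, -0.1, -0.8]
width: 1.005
gripper_force: 0.0
```

Emit:
play_rows --series '[[[0,0,1],[0,0,0],1],[[0,0,2],[0,0,0],1],[[0,0,3],[0,0,0],1],[[0,0,4],[0,0,0],1],[[0,0,5],[0,0,0],1]]'

```text
time: 9.25
tool_pos: [0.6381, 0.241, 0.3284]
tool_rot: [[0.114, 0.993, 0.002], [0.993, -0.114, 0.001], [0.001, 0.002, -1.0]]
force: [0.7, -0.1, 0.5]
width: 0.999
gripper_force: 0.0
```

Emit:
play_rows --series '[[[-0.5,-0.7,0.4],[0,0,0],0],[[-1.0,-1.4,0.8],[0,0,0],-1],[[-1.5,-2.1,1.2],[0,0,0],-1],[[-2,-2.8,1.6],[0,0,0],-1],[[-2.5,-3.5,2.0],[0,0,0],-1]]'

```text
time: 9.75
tool_pos: [0.512, 0.0648, 0.4268]
tool_rot: [[0.114, 0.993, 0.002], [0.994, -0.114, -0.0], [0.0, 0.002, -1.0]]
force: [0.3, -1.1, 0.8]
width: 0.145
gripper_force: 0.0
```

```bash
python3 q.py; python3 - <<'E'
from h import *
S=robot.snapshot("side")
cv2.imwrite("pics/s4.png",np.hstack([cv2.resize(S["color"][285:345,225:325],(500,300),interpolation=cv2.INTER_CUBIC)]))
st=robot.read_state();R=np.array([[.6397,.2437,.112]])
# grip reprojection
for p in ([.478,-.228,.283],[.476,-.2308,.2804]): print(proj(S,p))
E
```

```text
9.75 [0.512  0.0648 0.4268] q [ 0.042 -0.029  1.561 -0.     1.608  0.156] F [ 0.33 -1.09  0.82] T [ 0.007  0.021 -0.03 ] 0.43 0.14496283427701548 0.0
[326.28393857 137.35474124]
[326.86926844 137.4431427 ]
```

View pics/s4.png

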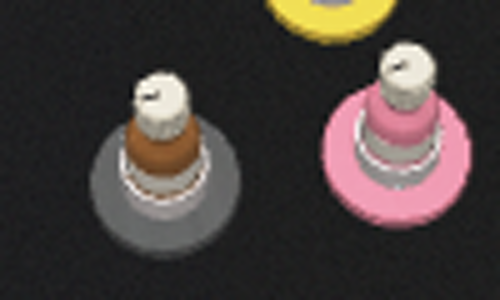

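The line on the amber cap (crop 150,97) has swung about 95° clockwise to the left. With the torque spike this confirms the cap is tight. Now I go to the lever grip, staying high and turning the fingers across the lever.

Emit:
play_rows --series '[[[-0.05,-0.4,0],[0,0,-1],1],[[-0.1,-0.8,0],[0,0,-2],1],[[-0.15,-1.2,0],[0,0,-3],1],[[-0.2,-1.6,0],[0,0,-4],1],[[-0.24,-1.96,0],[0,0,-5],1]]'

```text
time: 10.3
tool_pos: [0.5012, -0.0328, 0.4259]
tool_rot: [[0.599, 0.8, 0.002], [0.8, -0.599, -0.0], [0.001, 0.002, -1.0]]
force: [-0.7, 0.0, -0.5]
width: 0.895
gripper_force: 0.0
```

Emit:
play_rows --series '[[[-0.05,-0.4,0],[0,0,-1],1],[[-0.1,-0.8,0],[0,0,-2],1],[[-0.15,-1.2,0],[0,0,-3],1],[[-0.2,-1.6,0],[0,0,-4],1],[[-0.24,-1.96,0],[0,0,-5],1]]'

```text
time: 10.8
tool_pos: [0.4892, -0.1308, 0.4258]
tool_rot: [[0.919, 0.394, 0.002], [0.394, -0.919, -0.001], [0.001, 0.001, -1.0]]
force: [0.1, 0.5, -1.2]
width: 1.001
gripper_force: 0.0
```

Emit:
play_rows --series '[[[-0.05,-0.4,0],[0,0,-1],1],[[-0.1,-0.8,0],[0,0,-2],1],[[-0.15,-1.2,0],[0,0,-3],1],[[-0.2,-1.6,0],[0,0,-4],1],[[-0.24,-1.96,0],[0,0,-5],1]]'

```text
time: 11.3
tool_pos: [0.4773, -0.2288, 0.4259]
tool_rot: [[0.993, -0.119, 0.002], [-0.119, -0.993, -0.001], [0.002, 0.001, -1.0]]
force: [0.8, 0.1, 0.3]
width: 1.003
gripper_force: 0.0
```

```bash
python3 q.py; python3 - <<'E'
from h import *
S=robot.snapshot("side");s=robot.read_state();print(s["tool_rot"].round(3))
print((np.array([.476,-.229,.239])-s["tool_pos"])/.05)
a=cv2.resize(S["color"][80:200,240:400],(800,600),interpolation=cv2.INTER_CUBIC)
for X in ([.476,-.229,.284],s["tool_pos"]): cv2.circle(a,tuple(int(v) for v in (proj(S,X)-[240,80])*5),4,(0,255,0),-1)
cv2.imwrite("pics/s5.png",a)
E
```

```text
11.3 [ 0.4773 -0.2288  0.4259] q [-5.290e-01 -1.000e-03  1.535e+00  0.000e+00  1.606e+00  1.161e+00] F [0.77 0.06 0.3 ] T [-0.008 -0.04   0.037] -0.494 1.0034200834447116 0.0
[[ 0.992 -0.124  0.001]
 [-0.124 -0.992 -0.004]
 [ 0.001  0.004 -1.   ]]
[-0.0181491   0.04933587 -3.73061182]
```

View pics/s5.png

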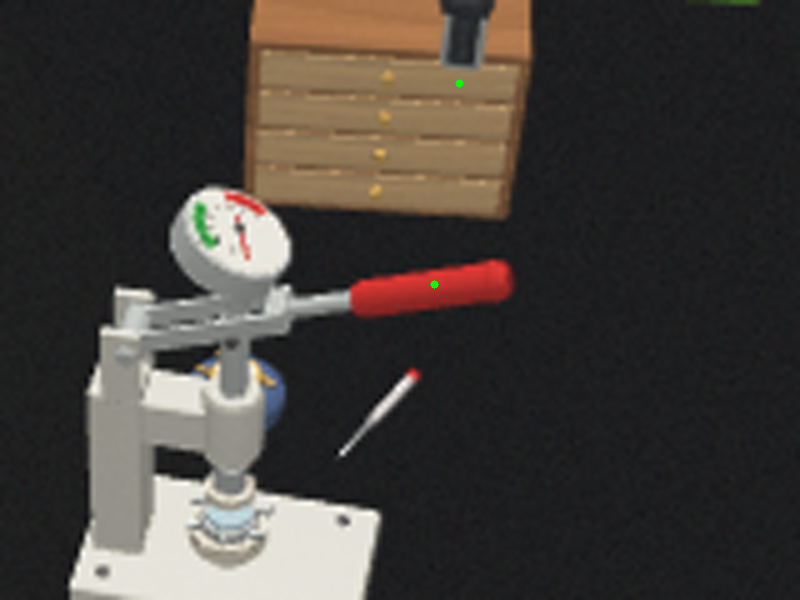

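The grip centre dot lands mid-grip (crop 434,285), with the needle at zero pointing lower right. I'll descend straddling the grip and close.

Emit:
play_rows --series '[[[0,0,-0.8],[0,0,0],1],[[-0.02,0.0,-1.6],[0,0,0],1],[[-0.02,0.0,-2.4],[0,0,0],1],[[-0.02,0.0,-3.2],[0,0,0],1],[[-0.02,0.0,-3.75],[0,0,0],1]]' --newtons 60

```text
time: 11.85
tool_pos: [0.4754, -0.2269, 0.235]
tool_rot: [[0.994, -0.113, -0.002], [-0.113, -0.994, 0.002], [-0.002, -0.001, -1.0]]
force: [0.2, -0.6, 0.4]
width: 1.003
gripper_force: 0.0
```

Emit:
play_rows --series '[[[0,0,0],[0,0,0],-1],[[0,0,0],[0,0,0],-1],[[0,0,0],[0,0,0],-1],[[0,0,0],[0,0,0],-1],[[0,0,0],[0,0,0],-1]]'

```text
time: 12.35
tool_pos: [0.4776, -0.23, 0.2395]
tool_rot: [[0.993, -0.115, 0.003], [-0.115, -0.993, -0.004], [0.004, 0.004, -1.0]]
force: [-1.2, -3.1, 1.0]
width: 0.24
gripper_force: 58.6
```

Emit:
play_rows --series '[[[0,0,0],[0,0,0],-1],[[0,0,0],[0,0,0],-1]]'

```text
time: 12.55
tool_pos: [0.4771, -0.2298, 0.2384]
tool_rot: [[0.993, -0.115, 0.002], [-0.115, -0.993, -0.004], [0.003, 0.003, -1.0]]
force: [-0.6, -5.3, 1.9]
width: 0.245
gripper_force: 58.6
```

```bash
python3 q.py
```

```text
12.55 [ 0.4771 -0.2298  0.2384] q [-0.53   0.082  1.814 -0.002  1.242  1.157] F [-0.65 -5.34  1.86] T [-0.89   0.016 -0.205] -0.17 0.2453069799180357 58.59580457210541
```

The grip is held (opening about 21 mm, 59 N). I'll draw it down along the arc, first to just before the die meets the crystal.

Emit:
play_rows --series '[[[-0.07,-0.01,-0.2],[0,0,0],-1],[[-0.13,-0.01,-0.41],[0,0,0],-1],[[-0.175,0,-0.62],[0,0,0],-1],[[-0.21,0,-0.83],[0,0,0],-1],[[-0.21,0,-0.83],[0,0,0],-1]]'

```text
time: 13.05
tool_pos: [0.4652, -0.2282, 0.1952]
tool_rot: [[0.993, -0.115, -0.001], [-0.115, -0.993, 0.0], [-0.001, -0.0, -1.0]]
force: [-4.0, -2.5, 6.0]
width: 0.245
gripper_force: 58.8
```

```bash
python3 q.py; python3 - <<'E'
from h import *
S=robot.snapshot("side")
h=cv2.cvtColor(S["color"],cv2.COLOR_BGR2HSV); m=(((h[...,0]<8)|(h[...,0]>172))&(h[...,1]>150)&(h[...,2]>90)).astype(np.uint8)
ys,xs=np.nonzero(m[100:180,305:360]); print(len(xs),xs.mean()+305,ys.mean()+100)
E
```

```text
13.05 [ 0.4652 -0.2282  0.1952] q [-0.54   0.102  1.882 -0.     1.158  1.146] F [-3.99 -2.52  5.95] T [-0.48   0.202 -0.214] -0.239 0.24453648287095447 58.80473345518112
178 327.76404494382024 149.0505617977528
```

Emit:
play_rows --series '[[[-0.01,0,-0.1],[0,0,0],-1],[[-0.02,0,-0.2],[0,0,0],-1],[[-0.03,0,-0.3],[0,0,0],-1],[[-0.03,0,-0.3],[0,0,0],-1]]'

```text
time: 13.5
tool_pos: [0.4635, -0.228, 0.1815]
tool_rot: [[0.993, -0.115, -0.002], [-0.115, -0.993, 0.001], [-0.002, -0.001, -1.0]]
force: [-7.0, -0.8, 8.1]
width: 0.244
gripper_force: 59.3
```

```bash
python3 q.py
```

```text
13.5 [ 0.4635 -0.228   0.1815] q [-0.541  0.115  1.898 -0.     1.131  1.145] F [-6.98 -0.77  8.08] T [-0.244  0.596 -0.237] -0.233 0.24432315838596552 59.34281498193741
```

Emit:
play_rows --series '[[[0,0,-0.06],[0,0,0],-1],[[0,0,-0.12],[0,0,0],-1],[[0,0,-0.18],[0,0,0],-1],[[0,0,-0.18],[0,0,0],-1]]'

```text
time: 13.9
tool_pos: [0.4631, -0.2279, 0.1733]
tool_rot: [[0.993, -0.115, -0.003], [-0.115, -0.993, 0.001], [-0.003, -0.001, -1.0]]
force: [-8.6, -0.1, 12.9]
width: 0.24
gripper_force: 59.9
```

```bash
python3 q.py
```

```text
13.9 [ 0.4631 -0.2279  0.1733] q [-5.410e-01  1.240e-01  1.905e+00 -1.000e-03  1.115e+00  1.145e+00] F [-8.58 -0.06 12.9 ] T [-0.13   0.884 -0.249] -0.25 0.23965333094590469 59.91141378879547
```

Emit:
play_rows --series '[[[-0.02,0,-0.04],[0,0,0],-1],[[-0.03,0,-0.08],[0,0,0],-1],[[-0.03,0,-0.08],[0,0,0],-1]]'

```text
time: 14.2
tool_pos: [0.4631, -0.228, 0.1702]
tool_rot: [[0.993, -0.115, 0.0], [-0.115, -0.993, 0.001], [0.0, -0.001, -1.0]]
force: [-6.7, 0.8, 14.5]
width: 0.245
gripper_force: 60.1
```

```bash
python3 q.py; python3 - <<'E'
from h import *
S=robot.snapshot("side");T=robot.snapshot("top")
cv2.imwrite("pics/g.png",np.hstack([cv2.resize(S["color"][110:150,262:312],(500,400),interpolation=cv2.INTER_CUBIC),cv2.resize(T["color"][190:225,352:382],(300,400),interpolation=cv2.INTER_CUBIC)]))
E
```

```text
14.2 [ 0.4631 -0.228   0.1702] q [-5.420e-01  1.250e-01  1.911e+00  1.000e-03  1.106e+00  1.143e+00] F [-6.72  0.78 14.45] T [-0.002  0.534 -0.262] -0.247 0.2452231101640322 60.101577043533325
```

View pics/g.png

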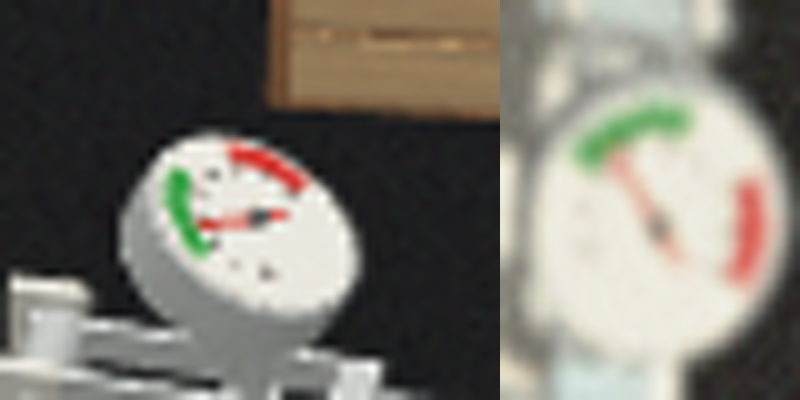

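The needle (top-view crop 615,155; side-view 200,225) stands in the green band, about a third of the way in. I'll nudge 2 mm deeper toward the middle and hold.

Emit:
play_rows --series '[[[0,0,-0.02],[0,0,0],-1],[[-0.01,0,-0.04],[0,0,0],-1],[[-0.01,0,-0.04],[0,0,0],-1],[[-0.01,0,-0.04],[0,0,0],-1],[[-0.01,0,-0.04],[0,0,0],-1]]'

```text
time: 14.8
tool_pos: [0.4631, -0.228, 0.1687]
tool_rot: [[0.993, -0.115, 0.001], [-0.115, -0.993, 0.001], [0.001, -0.001, -1.0]]
force: [-5.9, 0.7, 14.1]
width: 0.247
gripper_force: 60.2
```

Emit:
play_rows --series '[[[0,0,0],[0,0,0],-1],[[0,0,0],[0,0,0],-1],[[0,0,0],[0,0,0],-1],[[0,0,0],[0,0,0],-1],[[0,0,0],[0,0,0],-1]]'

```text
time: 15.3
tool_pos: [0.4631, -0.228, 0.1687]
tool_rot: [[0.993, -0.115, 0.001], [-0.115, -0.993, 0.001], [0.001, -0.001, -1.0]]
force: [-6.4, 0.9, 14.4]
width: 0.241
gripper_force: 60.2
```

Emit:
play_rows --series '[[[0,0,0],[0,0,0],-1],[[0,0,0],[0,0,0],-1],[[0,0,0],[0,0,0],-1],[[0,0,0],[0,0,0],-1],[[0,0,0],[0,0,0],-1]]'

```text
time: 15.8
tool_pos: [0.4631, -0.228, 0.1688]
tool_rot: [[0.993, -0.115, 0.001], [-0.115, -0.993, 0.001], [0.001, -0.001, -1.0]]
force: [-6.5, 1.8, 14.6]
width: 0.244
gripper_force: 60.2
```

Emit:
play_rows --series '[[[0,0,0],[0,0,0],-1],[[0,0,0],[0,0,0],-1],[[0,0,0],[0,0,0],-1],[[0,0,0],[0,0,0],-1],[[0,0,0],[0,0,0],-1]]'

```text
time: 16.3
tool_pos: [0.4632, -0.228, 0.1688]
tool_rot: [[0.993, -0.115, 0.002], [-0.115, -0.993, 0.001], [0.001, -0.001, -1.0]]
force: [-5.2, 0.8, 13.2]
width: 0.243
gripper_force: 60.2
```

Emit:
play_rows --series '[[[0,0,0],[0,0,0],-1],[[0,0,0],[0,0,0],-1],[[0,0,0],[0,0,0],-1],[[0,0,0],[0,0,0],-1],[[0,0,0],[0,0,0],-1]]'

```text
time: 16.8
tool_pos: [0.4631, -0.228, 0.1688]
tool_rot: [[0.993, -0.115, 0.001], [-0.115, -0.993, 0.001], [0.001, -0.001, -1.0]]
force: [-5.8, 0.6, 13.4]
width: 0.237
gripper_force: 60.2
```

Emit:
play_rows --series '[[[0,0,0],[0,0,0],-1],[[0,0,0],[0,0,0],-1],[[0,0,0],[0,0,0],-1],[[0,0,0],[0,0,0],-1],[[0,0,0],[0,0,0],-1]]'

```text
time: 17.3
tool_pos: [0.4631, -0.228, 0.1688]
tool_rot: [[0.993, -0.115, 0.001], [-0.115, -0.993, 0.001], [0.001, -0.001, -1.0]]
force: [-6.5, 0.9, 13.8]
width: 0.244
gripper_force: 60.2
```

Emit:
play_rows --series '[[[0,0,0],[0,0,0],-1],[[0,0,0],[0,0,0],-1],[[0,0,0],[0,0,0],-1],[[0,0,0],[0,0,0],-1],[[0,0,0],[0,0,0],-1]]'

```text
time: 17.8
tool_pos: [0.4632, -0.228, 0.1688]
tool_rot: [[0.993, -0.115, 0.002], [-0.115, -0.993, 0.001], [0.001, -0.001, -1.0]]
force: [-6.5, 1.4, 13.9]
width: 0.24
gripper_force: 60.2
```

Emit:
play_rows --series '[[[0,0,0],[0,0,0],-1],[[0,0,0],[0,0,0],-1],[[0,0,0],[0,0,0],-1],[[0,0,0],[0,0,0],-1],[[0,0,0],[0,0,0],-1]]'

```text
time: 18.3
tool_pos: [0.4631, -0.228, 0.1688]
tool_rot: [[0.993, -0.115, 0.001], [-0.115, -0.993, 0.001], [0.001, -0.001, -1.0]]
force: [-6.3, 1.7, 13.5]
width: 0.242
gripper_force: 60.2
```

```bash
python3 q.py; python3 - <<'E'
from h import *
# needle vs green in top view, about the gauge hub (found at ~(352+158/10,190+228*35/400))
T=robot.snapshot("top"); c=T["color"][190:225,352:382].astype(int)
h=cv2.cvtColor(T["color"],cv2.COLOR_BGR2HSV)[190:225,352:382]
hub=np.array([15.8,19.9])
for n,m in(("green",(h[...,0]>45)&(h[...,0]<85)&(h[...,1]>80)),("red",((h[...,0]<12)|(h[...,0]>170))&(h[...,1]>45))):
    ys,xs=np.nonzero(m); d=np.c_[xs,ys]-hub; r=np.hypot(*d.T); a=np.degrees(np.arctan2(d[:,0],-d[:,1]))
    k=(r>3.5)&(r<13); print(n,sorted(zip(a[k].round().astype(int).tolist(),r[k].round(1).tolist())))
E
```

```text
18.3 [ 0.4631 -0.228   0.1688] q [-5.430e-01  1.260e-01  1.913e+00  1.000e-03  1.102e+00  1.143e+00] F [-6.32  1.66 13.51] T [ 0.125  0.501 -0.248] -0.245 0.24175222011316028 60.199855864048004
green [(-49, 10.4), (-45, 9.7), (-41, 10.4), (-36, 9.8), (-33, 10.6), (-31, 9.2), (-28, 10.1), (-23, 9.7), (-21, 10.6), (-17, 9.3), (-16, 10.3), (-10, 10.1), (-5, 9.9), (1, 9.9), (7, 10.0)]
red [(-30, 5.6), (-25, 4.3), (-25, 6.5), (-22, 7.4), (59, 9.6), (62, 8.2), (62, 10.4), (64, 11.3), (65, 9.1), (67, 10.0), (68, 7.8), (69, 10.9), (71, 8.7), (73, 9.6), (74, 10.6), (75, 7.4), (77, 8.4), (78, 9.4), (79, 10.4), (83, 7.3), (84, 8.2), (84, 9.2), (85, 10.2), (91, 7.2), (91, 8.2), (91, 9.2), (91, 10.2), (96, 10.3), (97, 9.3), (98, 8.3), (99, 7.3), (102, 10.4), (103, 9.4), (104, 8.5), (106, 7.5), (107, 10.7), (109, 9.7), (111, 8.8), (113, 7.8), (114, 10.1), (117, 6.9), (117, 9.2), (120, 8.3), (122, 9.7)]
```

The needle is at about −25°, near the middle of the green (−50° to +8°), and has been held for 4 s. I'm handing in.

```bash
python3 -c "
from cell import robot
print(robot.finish_job())"
```

```text
the job is handed in; nothing more can be done
None
```

The cap was screwed down to its stop first, then the lever was drawn down until the needle stood mid-green; it was held there for about 4 s and handed in at about 18 s with the arm still gripping the lever.

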